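# Dock a tube rack on a magnetic bead station past its eccentric lock

### The job

Dock the tube rack against the magnet bars of the bead station: first push the lever of the eccentric cam round, either way, until the cam's low point faces the rack (the lever then points straight away from the rack), and only then push the rack forward until it is fully home against the two bars. Use pushes with the fingertips only: do not pinch the lever, do not grip or lift anything, and do not force the rack against the cam. Leave the bottle, the jar and the beaker standing where they are.

Things in the scene. Friction and masses are not known exactly. Their poses are not given: they have to be found in the camera images.
- dock: The station's fixed aluminium base plate, 260 x 170 x 10 mm, fixed to the bench. Origin on the cam's vertical axis at bench height; its x axis is the rack's forward direction (away from the robot, yaw up to about 0.3 rad off), z up. The plate spans x -175 to +85 mm, y -85 to +85 mm. Two dark steel magnet bars stand on it, x -37 to -7 mm, at y 52 to 72 mm and y -72 to -52 mm, tops 44 mm above the bench.
- rack: White tube rack that slides on the base plate along the dock's x axis: block 64 mm (x) x 150 mm (y) x 34 mm high, its underside 10 mm and its top 44 mm above the bench, with twelve tube caps that reach 52 mm above the bench. Origin at the centre of the block's underside, axes as the dock's. A steel nose, 44 mm wide and 18 to 40 mm above the bench, stands out of its front to x = +54 mm and meets the cam. The rack cannot be lifted off.
- rack_push (a point): Centre of the rack's flat rear face (the face towards the robot, 150 mm wide, 10 to 44 mm above the bench), 27 mm above the bench: where to push it forward. Axes as the dock's.
- rack_slide (a joint): How far the rack has slid forward, in m: 0 fully back, 0.049 fully home (hard stop, front face on the magnet bars). It starts between 0 and 0.012. It needs about 2 N to slide and stays where it is left. At value s the nose's flat tip is 64 mm - s short of the cam's axis.
- cam: Steel cam plate: a disc 60 mm in diameter, 18 to 40 mm above the bench, that turns about a vertical axis 18 mm off its centre, so its rim lies 48 mm from the axis at the high point and 12 mm at the low point. Origin on the axis at bench height. A 24 mm diameter hub rises on the axis to 90 mm above the bench and carries the lever. The cam's own -x axis points to the high point and along the lever, +x to the low point.
- cam_turn (a joint): Angle of the cam in rad, counterclockwise from above positive: 0 when the high point and the lever point straight at the rack (dock's -x), +3.14 or -3.14 when the low point faces the rack and the lever points straight away (dock's +x). It starts between -1.0 and 1.0; end stops at -3.6 and 3.6. It needs about 0.15 N m to turn (3 N at 50 mm from the axis) and stays where it is left. The rack gets fully home only within about 0.55 rad of the low point.
- lever_tip (a point): Outer end of the lever, 70 mm from the cam's axis, 70 mm above the bench. The lever is an upright blade that runs from the hub straight out over the cam's high point, 54 to 86 mm above the bench, 14 mm thick over its two black cheeks (one on each side, 50 x 24 mm, 19 to 69 mm from the axis, 57 to 81 mm above the bench). Pushing on one cheek is right; squeezing both at once is a pinch. It passes above the magnet bars and the tube caps.
- bottle: Bystander: loose reagent bottle with a blue cap, 60 mm diameter, 135 mm tall; origin at the centre of its underside.
- jar: Bystander: loose jar with a red cap, 54 mm diameter, 85 mm tall; origin at the centre of its underside.
- beaker: Bystander: loose open glass beaker, 66 mm diameter, 90 mm tall; origin at the centre of its underside.

How it is judged:
By the outcome, as a careful person would: the job done as asked, in the order asked, and still so for the second after the job is handed in, with the robot touching nothing.
It also fails if it takes over 54 s, if anything falls off the work surface, if the arm or the gripper's body presses on something with over 40 N, if the wrist force passes 120 N, or if a joint passes its speed limit or range.

### The arm

A 6-joint arm with a two-finger parallel gripper is mounted at the origin on the work surface. World frame = base frame: x ahead of the robot, y to its left, z up, the work surface at z = 0. Lengths are in mm, angles in rad, forces in N, time in s.
With the tool pointing down it reaches from about 275 to 750 mm from the base axis. Payload 10.2 kg.
Tool frame: the origin (TCP) lies on the centre line of the jaws, within the pads' length; the fingertips stand 17 mm ahead of it and the grasp point (between the pads) lies 2 mm behind it; z points along the fingers, y is the line along which they close (so a half turn about z gives the same grasp; the last joint's range is limited). The gripper opens to 85 mm and grips with 20 to 120 N. Pads are 22 mm wide; open, the fingers measure 114 mm over their backs; the gripper's body (76 mm by 85 mm) begins 54 mm behind the grasp point. The pads swing forward as they close: fully open they stand 13 mm farther back than shut.
Start: joints at [-1.516, 0.313, 1.498, -0, 1.331, -0.223], TCP at [143.963, -504.882, 248.294] pointing down, gripper open.
Joint ranges: [-2.94, 2.94], [-0.97, 2.17], [0.19, 2.56], [-1.23, 4.37], [0.02, 3.11], [-2.88, 2.88]. Speed limits (rad/s): [2.39, 2.39, 3.01, 3.14, 3.14, 3.14].

### API

Orientations are given as a unit quaternion [w, x, y, z].
In Python, from rig import ctrl gives the robot as it stands. The module is installed in compiled form; this text tells all that it offers.
- The arm moves only by the shell command python3 -m jog 'ROWS' [FORCE]. ROWS is JSON, a list of rows, each an object with "delta_pos": the shift along the world's x, y, z in mm, a list of three; "angular": the turn, a rotation vector about the world's x, y, z in rad, a list of three; "fingers": the opening, from 0 (shut) to 1 (fully open). In form: [{"delta_pos": [tx, ty, tz], "angular": [rx, ry, rz], "fingers": fingers}, ...]. A call has 1 to 10 rows; each row is the pose to reach, as a shift and turn from the pose commanded when the call began; what a row does not reach only later rows make up. A row lasts 1/8 s, in which the tool goes at most 62.5 mm and 10.7 degrees, less where a joint would pass 70% of its speed; a pose out of reach is approached as far as the arm can. A call with a gripper value outside its range is refused whole. The fingers move at their own pace and stop on an object; FORCE is the grip in N (left out, the last holds). Time passes only in rows, so rows that repeat a pose let the fingers close. It gives the time, the measured TCP pose, the force, the opening and the grip force at its end, in the units of the state.
- ctrl.sense(): the state, without advancing time (a new reading comes with each control period).
- ctrl.capture(name): name is "side" or "top"; returns a dict with "pixels" (420x560x3 uint8, blue, green, red), "fx", "fy", "cx", "cy" (pixels), "R" (3x3) and "t" (3): a world point X has camera coordinates R X + t. Camera axes: x right, y down, z forward; pixel columns grow to the right and rows downward; lengths in mm; the calibration is good to about 2 mm. A picture is of the moment at which its call begins. There is no depth.
- ctrl.finish_job(): hands the job in; it is judged then, once.
The state is a dict: "time_s": time; "joints": joint angles; "dq": joint speeds; "tau": joint torques, N m; "eef_pos": TCP position; "ee_rot": TCP orientation; "force": force on the tool from outside, world axes, zero at the start; "wrist_torque": the same for the moment, N m; "grip_width": opening from 0.0 (shut) to 1.0 (fully open); "grip_force": force on a finger pad.
Only numpy, scipy, OpenCV 4.12 (cv2) and the standard library are available. Lean on these libraries where they do the work, as an engineer would, in place of code of your own. Each camera call takes 0.05 s, during which the arm holds its last target. There are 200 camera calls.

## Working session

There is one attempt and no reset: what is moved stays moved. The work goes in short steps, Python scripts to look and compute and a shell command to move; the robot and the scene stay as the last step left them, time stands still between calls to the robot, and variables do not carry over. Pictures are saved under pics/ and viewed, at most 10 in all, crops included, and the job is handed in when it is done.

```bash
mkdir -p pics
python3 - <<'E'
from rig import ctrl
import cv2,pickle
d={}
for n in("top","side"):
    c=ctrl.capture(n); d[n]=c; cv2.imwrite(f"pics/{n}0.png",c["pixels"]); print(n,c["fx"],c["cx"],c["cy"],c["R"],c["t"])
pickle.dump(d,open("c0.pkl","wb"))
s=ctrl.sense();print(s["time_s"],s["eef_pos"],s["ee_rot"],s["force"],s["grip_width"])
E
```

```text
top 427.0036896082486 284.8209212054346 211.01915958767265 [[ 0.0141353  -0.99935925  0.03288297]
 [-0.99454083 -0.01745226 -0.10287837]
 [ 0.10338633 -0.03124924 -0.99415027]] [  7.42836528 603.8704804  811.35096156]
side 389.61351435375366 278.4270263324965 207.37669115222621 [[-0.99987546  0.00209625 -0.01564191]
 [ 0.0116006   0.76961406 -0.63840397]
 [ 0.01069998 -0.63850592 -0.76954253]] [581.92916911  40.18800741 768.07838591]
0.1 [ 143.94734116 -504.66418042  247.7988647 ] [-5.76058570e-04  9.90370068e-01  1.38444188e-01  5.35326192e-05] [ 0.36549683 -0.30540195 -0.43194242] 1.0015169849394847
```

View pics/top0.png

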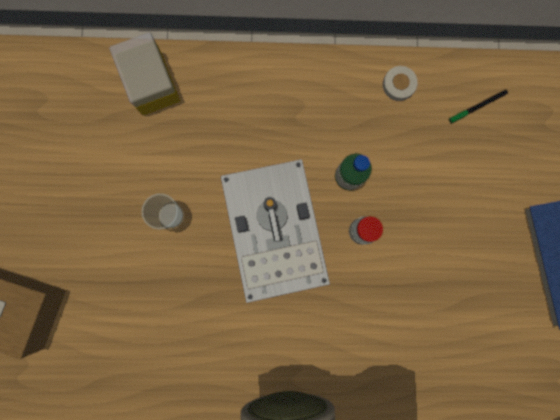

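View pics/side0.png

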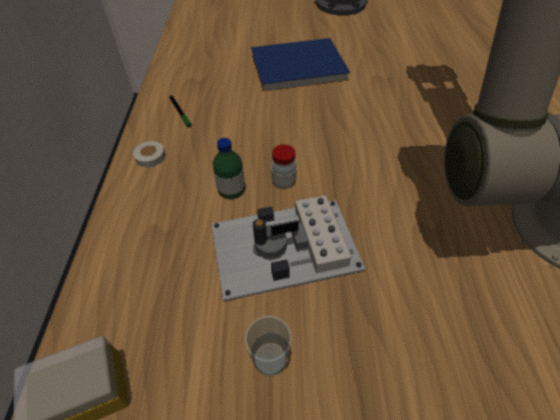

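Top view: plate corners are near (223,178), (302,161), (328,285) and (247,300), the hub near (270,203), and the lever points at the rack. The bottle (355,170) and jar (368,230) stand to the right (−y), the beaker (165,212) to the left. I'll enlarge it to read the points more exactly.

Run:
```python
import cv2,pickle
d=pickle.load(open("c0.pkl","rb"))
p=d["top"]["pixels"][150:310,140:390]
p=cv2.convertScaleAbs(cv2.resize(p,None,fx=3.2,fy=3.2,interpolation=cv2.INTER_CUBIC),alpha=1.3)
cv2.imwrite("pics/crop0.png",p)
```

```text
(no output)
```

View pics/crop0.png

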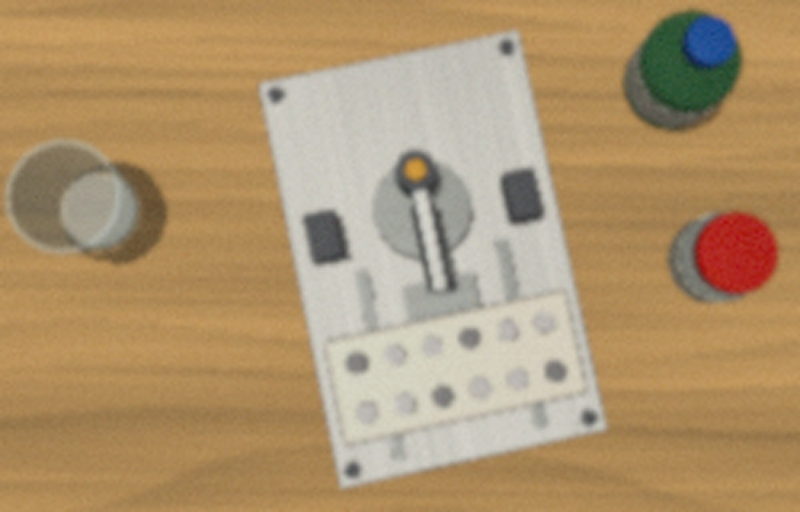

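The crop shows plate corners at (260,83), (519,32), (606,430), (341,488), the hub top at (415,168), the lever end at (440,290), rack top corners at (327,340), (568,291), (588,391), (346,443), and the caps of the bottle (710,40) and jar (737,253).

```bash
cat > h.py <<'E'
import numpy as np
def ray(c,u,v,z):
    R=np.array(c["R"]);t=np.array(c["t"]);C=-R.T@t
    d=R.T@np.array([(u-c["cx"])/c["fx"],(v-c["cy"])/c["fy"],1]); return C+d*(z-C[2])/d[2]
E
python3 - <<'E'
import pickle,numpy as np
from h import ray
c=pickle.load(open("c0.pkl","rb"))["top"]
q=lambda u,v,z:ray(c,u/3.2+140,v/3.2+150,z)[:2]
P=np.array([q(*p,10) for p in[(260,83),(519,32),(606,430),(341,488)]])
L=np.array([[85,85],[85,-85],[-175,-85],[-175,85]])
A=[];b=[]
a=P-P.mean(0);l=L-L.mean(0)
yaw=np.arctan2((l[:,0]*a[:,1]-l[:,1]*a[:,0]).sum(),(l*a).sum())
R=np.array([[np.cos(yaw),-np.sin(yaw)],[np.sin(yaw),np.cos(yaw)]])
o=P.mean(0)-R@L.mean(0)
print("yaw",yaw,"dock",o,"resid",(P-o)@R-L)
D=lambda p:(p-o)@R
for n,p in dict(hub=(415,168,90),tip=(440,290,86),r1=(327,340,44),r2=(568,291,44),r3=(588,391,44),r4=(346,443,44),bottle=(710,40,135),jar=(737,253,85),beaker=(65,195,90),beakb=(98,208,0)).items():
    w=q(*p);print(n,w.round(1),D(w).round(1))
E
```

```text
yaw 0.2222027350206321 dock [611.48158532  45.73449751] resid [[-0.68592739 -0.82913605]
 [-1.2981719   0.94918318]
 [ 1.11457042  0.90609288]
 [ 0.86952888 -1.02614001]]
hub [612.8  46.9] [1.5 0.8]
tip [543.3  31.3] [-69.7   1. ]
r1 [513.8  97.8] [-83.8  72.3]
r2 [545.3 -46.6] [-84.9 -75.5]
r3 [485.6 -59. ] [-145.9  -74.4]
r4 [453.1  85.1] [-145.8   73.3]
bottle [ 681.  -114.1] [  32.6 -171.3]
jar [ 567.3 -140. ] [ -84.  -171.4]
beaker [593.7 245.1] [ 26.6 198.4]
beakb [594.7 247.4] [ 28.1 200.4]
```

```bash
cat >> h.py <<'E'
O=np.array([612,46.3]);Y=.222
Rm=np.array([[np.cos(Y),-np.sin(Y)],[np.sin(Y),np.cos(Y)]])
W=lambda p:O+Rm@np.array(p,float)
D=lambda w:Rm.T@(np.array(w)[:2]-O)
def push(phi,r=48,a=11,b=14.5,gap=0):
    u=np.array([np.cos(phi),np.sin(phi)]);n=np.array([-u[1],u[0]])
    return W(r*u+n*(7+a*abs(n[0])+b*abs(n[1])+gap))
E
python3 - <<'E'
from h import *
s=push(np.pi,gap=15);print(s, s-[144,-504.9])
for d in range(180,-1,-10): print(d,(push(np.radians(d))-s).round())
E
python3 -m jog '[{"delta_pos":[110,130,0],"angular":[0,0,-0.055],"fingers":0},{"delta_pos":[220,260,0],"angular":[0,0,-0.055],"fingers":0},{"delta_pos":[300,360,0],"angular":[0,0,-0.055],"fingers":0},{"delta_pos":[300,360,0],"angular":[0,0,-0.055],"fingers":0},{"delta_pos":[300,360,0],"angular":[0,0,-0.055],"fingers":0},{"delta_pos":[300,360,0],"angular":[0,0,-0.055],"fingers":0},{"delta_pos":[300,360,0],"angular":[0,0,-0.055],"fingers":0},{"delta_pos":[300,360,0],"angular":[0,0,-0.055],"fingers":0},{"delta_pos":[300,360,0],"angular":[0,0,-0.055],"fingers":0},{"delta_pos":[300,360,0],"angular":[0,0,-0.055],"fingers":0}]'
```

```text
[5.73214572e+02 1.27058041e-01] [429.21457193 505.02705804]
180 [-3. 15.]
170 [-8. 21.]
160 [-12.  28.]
150 [-14.  37.]
140 [-15.  46.]
130 [-14.  56.]
120 [-11.  65.]
110 [-6. 75.]
100 [ 1. 83.]
90 [11. 89.]
80 [16. 93.]
70 [23. 97.]
60 [30. 99.]
50 [ 39. 100.]
40 [ 48. 100.]
30 [57. 97.]
20 [66. 93.]
10 [74. 86.]
0 [81. 78.]
time_s: 1.35
eef_pos: [443.6, -145.2, 248.1]
ee_rot: [-0.0, 0.994, 0.111, -0.0]
force: [0.1, -0.1, -0.2]
grip_width: -0.004
grip_force: 0.0
```

```bash
python3 -m jog '[{"delta_pos":[43,48,0],"angular":[0,0,0],"fingers":0},{"delta_pos":[86,96,0],"angular":[0,0,0],"fingers":0},{"delta_pos":[129,145,-10],"angular":[0,0,0],"fingers":0},{"delta_pos":[129,145,-50],"angular":[0,0,0],"fingers":0},{"delta_pos":[129,145,-90],"angular":[0,0,0],"fingers":0},{"delta_pos":[129,145,-110],"angular":[0,0,0],"fingers":0},{"delta_pos":[129,145,-110],"angular":[0,0,0],"fingers":0}]'
python3 - <<'E'
from rig import ctrl
import cv2,numpy as np
a=ctrl.capture("side")["pixels"][170:310,190:380];b=ctrl.capture("top")["pixels"][150:310,190:360]
f=lambda p:cv2.resize(p,(400,300),interpolation=cv2.INTER_CUBIC)
cv2.imwrite("pics/c1.png",cv2.convertScaleAbs(np.hstack([f(a),f(b)]),alpha=1.3))
E
```

```text
time_s: 2.22
eef_pos: [572.2, -1.0, 137.1]
ee_rot: [-0.0, 0.994, 0.11, -0.001]
force: [0.6, -0.4, 0.2]
grip_width: -0.001
grip_force: 0.0
```

View pics/c1.png

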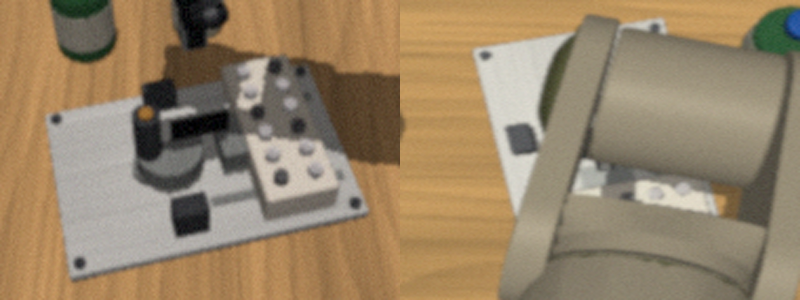

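The side view shows the shut fingertips at full-image (283,191), and (572,0,120) projects to (283,190), so the tip is where I expected, on the −y side of the lever. I'll descend and start the sweep around the beaker side.

```bash
python3 -m jog '[{"delta_pos":[0,0,-30],"angular":[0,0,0],"fingers":0},{"delta_pos":[0,0,-58],"angular":[0,0,0],"fingers":0},{"delta_pos":[0,0,-58],"angular":[0,0,0],"fingers":0},{"delta_pos":[-3,10,-58],"angular":[0,0,0],"fingers":0},{"delta_pos":[-5,18,-58],"angular":[0,0,0],"fingers":0},{"delta_pos":[-12,28,-58],"angular":[0,0,0],"fingers":0},{"delta_pos":[-14,37,-58],"angular":[0,0,0],"fingers":0}]'
```

```text
time_s: 3.2
eef_pos: [559.2, 37.5, 81.2]
ee_rot: [0.001, 0.994, 0.111, 0.001]
force: [2.1, -4.4, 0.9]
grip_width: -0.002
grip_force: 1.8
```

Contact force is about 5 N, as expected for the lever. I'll continue.

```bash
python3 -m jog '[{"delta_pos":[-1,9,0],"angular":[0,0,0],"fingers":0},{"delta_pos":[0,19,0],"angular":[0,0,0],"fingers":0},{"delta_pos":[3,28,0],"angular":[0,0,0],"fingers":0},{"delta_pos":[8,38,0],"angular":[0,0,0],"fingers":0},{"delta_pos":[15,46,0],"angular":[0,0,0],"fingers":0},{"delta_pos":[25,52,0],"angular":[0,0,0],"fingers":0}]'
```

```text
time_s: 3.95
eef_pos: [584.1, 89.8, 80.0]
ee_rot: [-0.0, 0.994, 0.111, -0.001]
force: [-3.0, -2.7, -0.5]
grip_width: 0.0
grip_force: 2.0
```

```bash
python3 -m jog '[{"delta_pos":[5,4,0],"angular":[0,0,0],"fingers":0},{"delta_pos":[12,8,0],"angular":[0,0,0],"fingers":0},{"delta_pos":[19,10,0],"angular":[0,0,0],"fingers":0},{"delta_pos":[28,11,0],"angular":[0,0,0],"fingers":0},{"delta_pos":[37,11,0],"angular":[0,0,0],"fingers":0},{"delta_pos":[46,8,0],"angular":[0,0,0],"fingers":0}]'
```

```text
time_s: 4.7
eef_pos: [630.3, 97.5, 80.2]
ee_rot: [-0.0, 0.994, 0.111, -0.0]
force: [-5.5, 1.4, -0.5]
grip_width: -0.002
grip_force: 1.9
```

```bash
python3 -m jog '[{"delta_pos":[9,-4,0],"angular":[0,0,0],"fingers":0},{"delta_pos":[17,-11,0],"angular":[0,0,0],"fingers":0},{"delta_pos":[22,-16,0],"angular":[0,0,0],"fingers":0},{"delta_pos":[22,-16,0],"angular":[0,0,0],"fingers":0}]'
python3 - <<'E'
from rig import ctrl
import cv2,numpy as np
a=ctrl.capture("side")["pixels"][130:310,180:410];b=ctrl.capture("top")["pixels"][150:310,190:360]
f=lambda p:cv2.resize(p,(400,300),interpolation=cv2.INTER_CUBIC)
cv2.imwrite("pics/c2.png",cv2.convertScaleAbs(np.hstack([f(a),f(b)]),alpha=1.3))
E
```

```text
time_s: 5.2
eef_pos: [652.8, 80.4, 80.5]
ee_rot: [0.0, 0.994, 0.111, 0.001]
force: [-0.1, 0.4, -0.5]
grip_width: -0.001
grip_force: 0.0
```

View pics/c2.png

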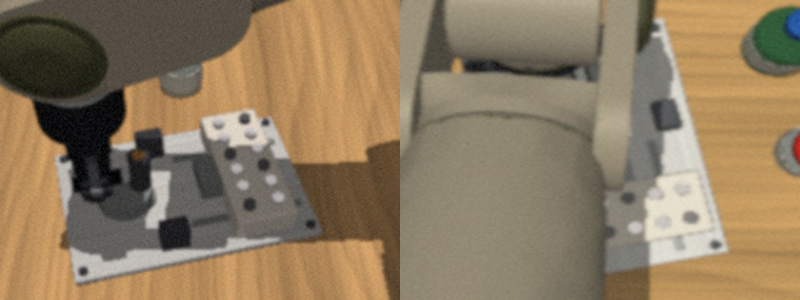

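The lever is hidden behind the fingers. I'll back off sideways, rise, move behind the rack and look from there.

```bash
python3 -m jog '[{"delta_pos":[-5,22,0],"angular":[0,0,0],"fingers":0},{"delta_pos":[-6,26,40],"angular":[0,0,0],"fingers":0},{"delta_pos":[-6,26,90],"angular":[0,0,0],"fingers":0},{"delta_pos":[-50,0,100],"angular":[0,0,0],"fingers":0},{"delta_pos":[-95,-25,100],"angular":[0,0,0],"fingers":0},{"delta_pos":[-140,-50,100],"angular":[0,0,0],"fingers":0},{"delta_pos":[-185,-65,100],"angular":[0,0,0],"fingers":0},{"delta_pos":[-215,-74,100],"angular":[0,0,0],"fingers":0},{"delta_pos":[-215,-74,100],"angular":[0,0,0],"fingers":0}]'
python3 - <<'E'
from rig import ctrl
import cv2,numpy as np,pickle
A=ctrl.capture("side");B=ctrl.capture("top");pickle.dump((A,B),open("c3.pkl","wb"))
a=A["pixels"][190:310,200:360];b=B["pixels"][150:310,190:360]
f=lambda p:cv2.resize(p,(400,300),interpolation=cv2.INTER_CUBIC)
cv2.imwrite("pics/c3.png",cv2.convertScaleAbs(np.hstack([f(a),f(b)]),alpha=1.3))
E
```

```text
time_s: 6.42
eef_pos: [435.8, 7.8, 180.8]
ee_rot: [0.0, 0.994, 0.111, 0.0]
force: [-0.3, 0.7, -0.6]
grip_width: 0.001
grip_force: 0.0
```

View pics/c3.png

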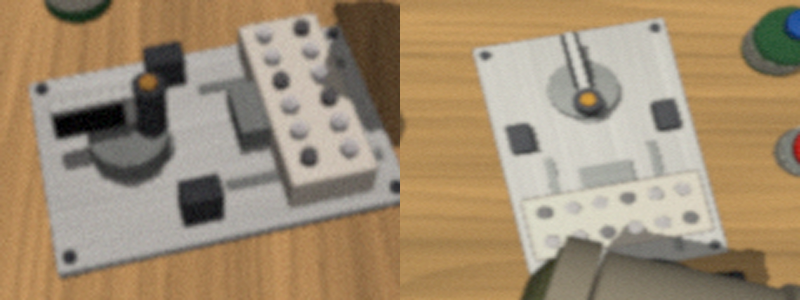

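The side view has the lever pointing away from the rack. In the top view the lever end is at (570,38) and the hub at (588,99). I'll compute the angle.

Run:
```python
import pickle
from h import *
A,B=pickle.load(open("c3.pkl","rb"))
q=lambda u,v,z:D(ray(B,190+(u-400)*.425,150+v*160/300,z))
h=q(588,99,90);t=q(570,38,86);print(h,t,np.arctan2(*(t-h)[::-1]))
for p in[(525,200),(712,172)]:print(q(*p,44))
```

```text
[0.2573943  0.10332294] [63.25330874  1.57092376] 0.023292548584682885
[-85.56183855  70.29491962]
[-89.05375269 -85.30360764]
```

The lever is within about 0.02 rad of straight away. I'll descend behind the rack and push it.

```bash
python3 -m jog '[{"delta_pos":[0,0,-50],"angular":[0,0,0],"fingers":0},{"delta_pos":[0,0,-100],"angular":[0,0,0],"fingers":0},{"delta_pos":[0,0,-140],"angular":[0,0,0],"fingers":0},{"delta_pos":[0,0,-140],"angular":[0,0,0],"fingers":0},{"delta_pos":[10,2,-140],"angular":[0,0,0],"fingers":0},{"delta_pos":[18,4,-140],"angular":[0,0,0],"fingers":0},{"delta_pos":[26,6,-140],"angular":[0,0,0],"fingers":0}]'
```

```text
time_s: 7.4
eef_pos: [463.9, 13.2, 41.2]
ee_rot: [0.0, 0.994, 0.111, 0.001]
force: [-2.2, -0.7, 1.8]
grip_width: 0.0
grip_force: 1.2
```

```bash
python3 -m jog '[{"delta_pos":[8,2,0],"angular":[0,0,0],"fingers":0},{"delta_pos":[16,4,0],"angular":[0,0,0],"fingers":0},{"delta_pos":[24,5,0],"angular":[0,0,0],"fingers":0},{"delta_pos":[29,7,0],"angular":[0,0,0],"fingers":0},{"delta_pos":[34,8,0],"angular":[0,0,0],"fingers":0}]'
```

```text
time_s: 8.02
eef_pos: [497.2, 21.2, 40.2]
ee_rot: [-0.0, 0.994, 0.111, -0.0]
force: [-1.3, -0.4, -0.1]
grip_width: 0.0
grip_force: 1.2
```

```bash
python3 -m jog '[{"delta_pos":[2,0.4,0],"angular":[0,0,0],"fingers":0},{"delta_pos":[4,0.9,0],"angular":[0,0,0],"fingers":0}]'; python3 -m jog '[{"delta_pos":[1.5,0.3,0],"angular":[0,0,0],"fingers":0},{"delta_pos":[1.5,0.3,0],"angular":[0,0,0],"fingers":0}]'
```

```text
time_s: 8.28
eef_pos: [500.9, 22.1, 40.2]
ee_rot: [-0.0, 0.994, 0.111, -0.0]
force: [-2.8, -0.6, -1.0]
grip_width: -0.001
grip_force: 1.1
time_s: 8.52
eef_pos: [502.5, 22.4, 40.3]
ee_rot: [-0.0, 0.994, 0.111, 0.0]
force: [-1.3, 0.5, 0.0]
grip_width: 0.001
grip_force: 0.6
```

```bash
for i in 1 2; do python3 -m jog '[{"delta_pos":[1.5,0.3,0],"angular":[0,0,0],"fingers":0},{"delta_pos":[1.5,0.3,0],"angular":[0,0,0],"fingers":0}]' | grep -E "pos|force"; done
```

```text
eef_pos: [502.9, 22.5, 40.2]
force: [-7.2, -3.0, 4.3]
grip_force: 4.2
eef_pos: [503.0, 22.5, 40.2]
force: [-16.4, -6.9, 11.0]
grip_force: 8.8
```

The rack has stopped hard where home should be (TCP x ≈ 503). I'll back off and check.

```bash
python3 -m jog '[{"delta_pos":[-15,-3,0],"angular":[0,0,0],"fingers":0},{"delta_pos":[-50,-11,0],"angular":[0,0,0],"fingers":0},{"delta_pos":[-60,-13,50],"angular":[0,0,0],"fingers":0},{"delta_pos":[-70,-15,110],"angular":[0,0,0],"fingers":0},{"delta_pos":[-100,-20,150],"angular":[0,0,0],"fingers":0},{"delta_pos":[-130,-25,170],"angular":[0,0,0],"fingers":0},{"delta_pos":[-130,-25,170],"angular":[0,0,0],"fingers":0},{"delta_pos":[-130,-25,170],"angular":[0,0,0],"fingers":0}]'
python3 - <<'E'
from rig import ctrl
import cv2,numpy as np
a=ctrl.capture("side")["pixels"][130:400,190:400];b=ctrl.capture("top")["pixels"][140:310,130:390]
cv2.imwrite("pics/c4.png",cv2.convertScaleAbs(np.hstack([cv2.resize(a,(350,450)),cv2.resize(b,(450,450*170//260)).copy() if 0 else cv2.resize(b,(450,450))]),alpha=1.3))
E
```

```text
time_s: 10.02
eef_pos: [376.0, -2.1, 210.2]
ee_rot: [0.0, 0.994, 0.111, 0.0]
force: [0.4, 0.8, 0.2]
grip_width: 0.006
grip_force: 0.0
```

View pics/c4.png

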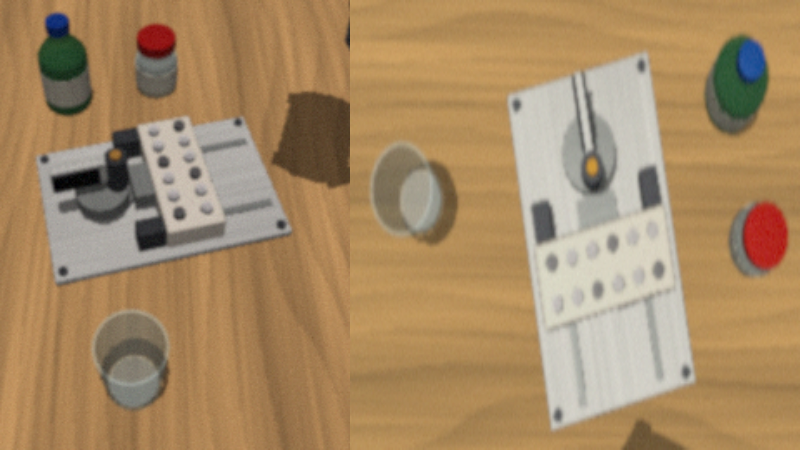

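The rack sits flush on both magnet bars: in the top view its front edge, (540,240) to (663,208), touches them. The lever points straight away, and the bottle, jar and beaker stand where they were.

```bash
python3 -c "
from rig import ctrl
print(ctrl.finish_job())"
```

```text
the job is handed in; nothing more can be done
None
```

The job is handed in: I pushed the cam lever round to within about 0.02 rad of straight away from the rack, then pushed the rack home against both magnet bars in about 10 s of robot time, with the bottle, jar and beaker left standing where they were.

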